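Lay out sherds beside their reference vessels for the record photograph

TASK

Lay out the finds for the record photograph: put each pot sherd flat on the middle of the blue pad in front of the reference vessel of its own ware (red by the bowl, white by the beaker, dark grey by the mug). Lay the black-and-white scale bar on the bare board midway between the middle pad and the pad to its right as seen from the robot, level with the two pads and pointing straight away from the robot along the pads' edges, and set the yellow marker on top of the sherd on the middle pad, at its centre. Leave the amber jar where it stands, and let go of everything.

Things in the scene. Friction and masses are not known exactly. Their poses are not given: they have to be found in the camera images.
- board: Fixed low taupe board, 205 (x) x 370 (y) x 6 mm thick; origin: centre of its underside. +x points to the back, away from the robot, +y to the left seen from the robot. Three pads lie on it in a row, centres at x = -48 mm and y = +135 (left), 0 (middle), -135 mm (right); the bare strips between pads are 51 mm wide, centred at y = +67.5 and -67.5 mm.
- bowl_station: Fixed on the board: a square blue foam pad, 84 x 84 x 3 mm, with a terracotta-red bowl (80 mm wide, 42 mm high) behind it (centre 98 mm from the pad's centre along +x). Origin: under the pad's centre at the board's upper face (pad top at z = +3 mm). Axes parallel to the board's. May be left, middle or right in the row.
- beaker_station: Fixed on the board: a square blue foam pad, 84 x 84 x 3 mm, with a white beaker with a blue band (56 mm wide, 58 mm high) behind it (centre 98 mm from the pad's centre along +x). Origin: under the pad's centre at the board's upper face (pad top at z = +3 mm). Axes parallel to the board's. May be left, middle or right in the row.
- mug_station: Fixed on the board: a square blue foam pad, 84 x 84 x 3 mm, with a dark grey mug with a loop handle (60 mm wide, 54 mm high, handle towards +y) behind it (centre 98 mm from the pad's centre along +x). Origin: under the pad's centre at the board's upper face (pad top at z = +3 mm). Axes parallel to the board's. May be left, middle or right in the row.
- red_sherd: Loose terracotta-red pot sherd, 60 mm long (one rounded rim end, one pointed end), 14 mm thick, flat faces. Grip its two parallel flanks, 38 mm apart across y, 38 mm long, centred on the origin. Origin: centre of its underside; z up, x along its length. 60 g. May lie on its pad turned any way. (The small bits in the clear tray are not part of the job.)
- white_sherd: Loose white pot sherd with blue stripes across its top, about 60 mm long, ragged ends, 14 mm thick, flat faces. Grip its two parallel flanks, 38 mm apart across y, 38 mm long, centred on the origin. Origin: centre of its underside; z up, x along its length. 60 g. May lie on its pad turned any way.
- grey_sherd: Loose dark grey pot sherd, about 61 mm long, pointed at both ends, 14 mm thick, flat faces. Grip its two parallel flanks, 38 mm apart across y, 38 mm long, centred on the origin. Origin: centre of its underside; z up, x along its length. 60 g. May lie on its pad turned any way.
- scale_bar: Loose photo scale bar in black and white blocks, 80 mm long (its x axis) x 20 mm wide (y) x 10 mm high; origin at the centre of its underside. 40 g.
- marker: Loose yellow round marker disc, 32 mm diameter, 9 mm high; origin at the centre of its underside. 20 g.
- jar: Bystander: small loose amber glass jar with a green cap, 44 mm diameter, 50 mm high, standing among the loose things; origin at the centre of its underside. Not to be moved.
Not all that is in view belongs to the job. Several things look just like the red_sherd: the one meant starts nearest to the robot's base.

How it is judged:
At the end, for the whole second after the job is handed in: Sherds flat (0.1 rad), within 15 mm of their own pads' centres; bar on the board between middle and right pads, within 12 mm of midway, 15 mm of the line of pad centres, 0.2 rad of the board's x; marker flat on the middle pad's sherd within 12 mm of its centre; all at rest (horizontal distance between red_sherd and bowl_station below 0.015 m and angle between each of red_sherd, white_sherd, grey_sherd, scale_bar's own z axis and vertical below 0.1 rad and z of red_sherd in the frame of bowl_station between -0.001 and 0.008 m and horizontal distance between white_sherd and beaker_station below 0.015 m and z of white_sherd in the frame of beaker_station between -0.001 and 0.008 m and horizontal distance between grey_sherd and mug_station below 0.015 m and z of grey_sherd in the frame of mug_station between -0.001 and 0.008 m and x of scale_bar in the frame of board between -0.063 and -0.033 m and y of scale_bar in the frame of board between -0.0795 and -0.0555 m and z of scale_bar in the frame of board between 0.002 and 0.011 m and angle between the x axis of scale_bar and the x axis of board, either way round below 0.2 rad and ((y of bowl_station in the frame of board between -0.03 and 0.03 m and horizontal distance between marker and red_sherd below 0.012 m and z of marker in the frame of red_sherd between 0.01 and 0.019 m) or (y of beaker_station in the frame of board between -0.03 and 0.03 m and horizontal distance between marker and white_sherd below 0.012 m and z of marker in the frame of white_sherd between 0.01 and 0.019 m) or (y of mug_station in the frame of board between -0.03 and 0.03 m and horizontal distance between marker and grey_sherd below 0.012 m and z of marker in the frame of grey_sherd between 0.01 and 0.019 m)) and angle between marker's own z axis and vertical below 0.15 rad and linear speed of each of red_sherd, white_sherd, grey_sherd, scale_bar, marker below 0.02 m/s and angular speed of each of red_sherd, white_sherd, grey_sherd, scale_bar, marker below 0.2 rad/s); the robot touches nothing.
It fails at once if the amber jar is shifted by more than 20 mm or tipped over (distance of jar from where it was at the start of the episode above 0.02 m or angle between jar's own z axis and vertical above 0.3 rad).
It also fails if it takes over 136 s, if anything falls off the work surface, if the arm or the gripper's body presses on something with over 40 N, if the wrist force passes 120 N, or if a joint passes its speed limit or range.

ROBOT

A 6-joint arm with a two-finger parallel gripper is mounted at the origin on the work surface. World frame = base frame: x ahead of the robot, y to its left, z up, the work surface at z = 0. Lengths are in m, angles in rad, forces in N, time in s.
With the tool pointing down it reaches from about 0.35 to 0.95 m from the base axis. Payload 17.4 kg.
Tool frame: the origin (TCP) lies between the finger pads; the fingertips stand 19 mm ahead of it and the grasp point (between the pads) is the TCP (arm.tip_reach is the distance from the TCP to the fingertips, in m); x points along the fingers, y is the direction in which the jaws open and shut, and the axes are right-handed (so a half turn about x gives the same grasp; the last joint's range is limited). The gripper opens to 93 mm and grips with 3 to 60 N. Pads are 15 mm wide; open, the fingers measure 128 mm over their backs; the gripper's body (75 mm by 188 mm) begins 65 mm behind the grasp point.
Start: joints at [1.28, 0.116, 1.442, -0, 1.584, -0.038], TCP at [0.169, 0.654, 0.238] pointing down, gripper open.
Joint ranges: [-2.83, 2.83], [-0.83, 2.19], [0.07, 2.5], [-1.14, 4.28], [0.01, 3], [-2.97, 2.97]. Speed limits (rad/s): [1.89, 1.89, 2.22, 3.14, 3.14, 3.14].

INTERFACE

Orientations are given as a unit quaternion [w, x, y, z].
In Python, from plant import arm, viewer, spotter gives the robot as it stands.
- The arm moves only by the tool jog_arm, never from a script. Its argument "deltas" is a list of rows, each a list of 7 numbers: the turn, a rotation vector about the tool's x, y, z each as a share of 0.08 rad, from -1 to 1, then the shift along the tool's x, y, z each as a share of 0.03 m, from -1 to 1, then the opening, from 0 (shut) to 1 (fully open). In form: [[rx, ry, rz, x, y, z, gripper], ...]. A call has exactly 5 rows; each row shifts and turns the commanded pose from where the row before left it, along the tool's axes as they then stand; what a row does not reach is not made up. A row lasts 1/8 s, in which the tool goes at most 62.5 mm and 10.7 degrees, less where a joint would pass 70% of its speed; a pose out of reach is approached as far as the arm can. A call with a number of a shift or a turn outside -1 to 1 is refused whole. A call with a gripper value outside its range is refused whole. The fingers move at their own pace and stop on an object; "force" is the grip in N (left out, the last holds). Time passes only in rows, so rows that do not move let the fingers close, or fill a call up. It gives the time, the measured TCP pose, the force and the opening at its end, in the units of the state.
- arm.read_state(): the state, without advancing time (a new reading comes with each control period).
- viewer.read_camera(name): name is "scene" or "side" or "wrist"; returns a dict with "img" (384x512x3 uint8, blue, green, red), "fx", "fy", "cx", "cy" (pixels), "k1" (the pictures are not rectified: a ray, as slopes to the right and down, at radius r is drawn at 1 + k1 r^2 times it, then the intrinsics apply), "T" (4x4, takes a point from camera to world coordinates); the wrist camera has in their place "mount" (4x4, takes a point from camera to tool coordinates, whose origin is the TCP and whose axes are the tool frame's). Camera axes: x right, y down, z forward; pixel columns grow to the right and rows downward; lengths in m; the calibration is good to about 2 mm. A picture is of the moment at which its call begins: read the wrist's pose just before it. There is no depth.
- arm.finish_job(): hands the job in, once; it reports no verdict.
Trained networks look in a picture, given as the dict that the camera call returned (one of the last four; its "shot" number tells which), for a name from the list of things; names that differ only in an ending like _2 or _b are one class to them, and where a whole thing is asked for, a point or a joint stands for the part that bears it (a point fixed in the world has none). Each returns a list of dicts, best first, with "score" (0 to 1); they miss things now and then, are a little off and sometimes report something else, mostly with a low value. They report only what shows in the picture. A call takes as long as a camera call. They do not tell look-alikes from the thing itself.
- spotter.spot_in(thing, picture): "bbox" ([left, top, right, bottom] in pixels, round what is visible of it).
- spotter.mark_of(thing, picture): "uv" ([column, row] in pixels: a listed point, or the origin of a listed thing).
The state is a dict: "t": time; "joint_pos": joint angles; "qd": joint speeds; "effort": joint torques, N m; "ee_pos": TCP position; "tool_rot": TCP orientation; "wrist_force": force on the tool from outside, world axes, zero at the start; "moment": the same for the moment, N m; "finger_gap": finger opening in m.
Only numpy, scipy, OpenCV 4.12 (cv2) and the standard library are available. Lean on these libraries where they do the work, as an engineer would, in place of code of your own. Each camera call takes 0.05 s, during which the arm holds its last target. There are 200 camera calls.

## Working session

There is one attempt and no reset: what is moved stays moved. The work goes in short steps, Python scripts to look and compute and a tool call to move; the robot and the scene stay as the last step left them, time stands still between calls to the robot, and variables do not carry over. Pictures are saved under pics/ and viewed, about 12 in all and at most 16, crops included, and the job is handed in when it is done.

Besides the shell and the picture viewer there is one more tool, called as a command line: name --pt "numbers of a row" for each row, then --argument value for the rest. jog_arm: Moves the arm, as the interface text tells. Shift numbers are shares of 0.03 m and turn numbers shares of 0.08 rad, none past 1 either way. Its arguments: {"type":"object","properties":{"deltas":{"type":"array","items":{"type":"array","items":{"type":"number","minimum":-1,"maximum":1}}},"force":{"type":"number"}},"required":["deltas"]}

```bash
mkdir -p pics; ls
cat > h.py <<'E'
import numpy as np, cv2
from scipy.spatial.transform import Rotation as R
from plant import arm, viewer, spotter
def T_tool(s):
    q=s["tool_rot"]; T=np.eye(4); T[:3,:3]=R.from_quat([q[1],q[2],q[3],q[0]]).as_matrix(); T[:3,3]=s["ee_pos"]; return T
def shot(name):
    s=arm.read_state(); p=viewer.read_camera(name)
    p["W"]=p["T"] if "T" in p else T_tool(s)@p["mount"]
    return p
def world(p,uv,z):
    d=np.array([(uv[0]-p["cx"])/p["fx"],(uv[1]-p["cy"])/p["fy"]]); u=d.copy()
    for _ in range(20): u=d/(1+p["k1"]*(u@u))
    W=np.array(p["W"]); r=W[:3,:3]@[u[0],u[1],1]; o=W[:3,3]
    return o+r*(z-o[2])/r[2]
def pix(p,X):
    c=np.linalg.inv(p["W"])@np.append(X,1); u=c[:2]/c[2]; u=u*(1+p["k1"]*(u@u))
    return np.array([u[0]*p["fx"]+p["cx"],u[1]*p["fy"]+p["cy"]])
E
python3 - <<'E'
from h import *
s=arm.read_state(); print(s["t"],s["ee_pos"],s["tool_rot"],arm.tip_reach)
Z=dict(red_sherd=.014,white_sherd=.014,grey_sherd=.014,scale_bar=.01,marker=.009,jar=.0,board=.006,bowl_station=.009,beaker_station=.009,mug_station=.009)
for c in ["scene","side","wrist"]:
    p=shot(c); cv2.imwrite(f"pics/{c}0.png",p["img"])
    if c=="wrist": print(p["mount"])
    else: print(c,np.round(p["W"],2).tolist())
    for n,z in Z.items():
        for d in spotter.mark_of(n,p)[:4]:
            if d["score"]>.3: print(c,n,round(d["score"],2),np.round(d["uv"]),np.round(world(p,d["uv"],z if n in("board","bowl_station","beaker_station","mug_station") else 0),3))
E
```

```text
pics
0.0 [0.16878799 0.65336217 0.23691055] [ 0.70140443  0.08873595  0.70152572 -0.08955125] 0.019
scene [[0.05, 0.53, -0.85, 1.35], [1.0, -0.02, 0.04, -0.11], [0.01, -0.85, -0.53, 0.55], [0.0, 0.0, 0.0, 1.0]]
scene red_sherd 0.79 [ 85. 223.] [ 0.578 -0.516  0.   ]
scene red_sherd 0.77 [126. 237.] [ 0.642 -0.393  0.   ]
scene red_sherd 0.62 [ 87. 203.] [ 0.477 -0.546  0.   ]
scene red_sherd 0.51 [166. 223.] [ 0.582 -0.301  0.   ]
scene white_sherd 0.62 [366. 183.] [0.383 0.308 0.   ]
scene grey_sherd 0.69 [174. 187.] [ 0.389 -0.308  0.   ]
scene scale_bar 0.51 [411. 200.] [0.49  0.411 0.   ]
scene marker 0.6 [379. 218.] [0.58 0.28 0.  ]
scene jar 0.63 [132. 203.] [ 0.482 -0.417  0.   ]
scene board 0.74 [280. 227.] [0.619 0.001 0.006]
scene bowl_station 0.74 [278. 213.] [0.559 0.001 0.009]
scene beaker_station 0.87 [330. 215.] [0.574 0.143 0.009]
scene mug_station 0.59 [231. 212.] [ 0.55  -0.129  0.009]
side [[0.93, -0.29, 0.23, 0.18], [-0.37, -0.72, 0.59, -0.88], [-0.01, -0.63, -0.77, 1.11], [0.0, 0.0, 0.0, 1.0]]
side red_sherd 0.83 [312. 348.] [ 0.462 -0.542  0.   ]
side red_sherd 
[... 307 characters left out ...]
0.   ]
side scale_bar 0.48 [202. 100.] [0.502 0.412 0.   ]
side marker 0.44 [232. 116.] [0.573 0.296 0.   ]
side jar 0.58 [300. 302.] [ 0.486 -0.422  0.   ]
side board 0.69 [280. 172.] [ 0.616 -0.009  0.006]
side bowl_station 0.71 [263. 173.] [0.565 0.005 0.009]
side bowl_station 0.55 [253. 142.] [0.586 0.141 0.009]
side beaker_station 0.56 [254. 144.] [0.586 0.132 0.009]
side mug_station 0.97 [280. 212.] [ 0.551 -0.151  0.009]
[[-1.78614630e-04 -2.51519630e-01  9.67852181e-01 -1.45400165e-01]
 [ 9.99999851e-01 -5.44126864e-04  4.31429675e-05 -1.36097063e-03]
 [ 5.15783069e-04  9.67852044e-01  2.51519690e-01 -6.88599323e-02]
 [ 0.00000000e+00  0.00000000e+00  0.00000000e+00  1.00000000e+00]]
```

Run:
```python
import cv2,numpy as np
a=cv2.imread("pics/scene0.png")[150:300,40:480];b=cv2.imread("pics/side0.png")[60:384,120:420]
cv2.imwrite("pics/a.png",cv2.resize(a,None,fx=1.8,fy=1.8,interpolation=2)); cv2.imwrite("pics/b.png",cv2.resize(b,None,fx=1.8,fy=1.8,interpolation=2))
```

```text
(no output)
```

View pics/a.png

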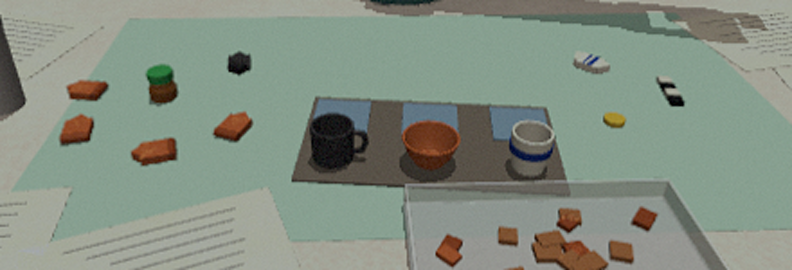

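View pics/b.png

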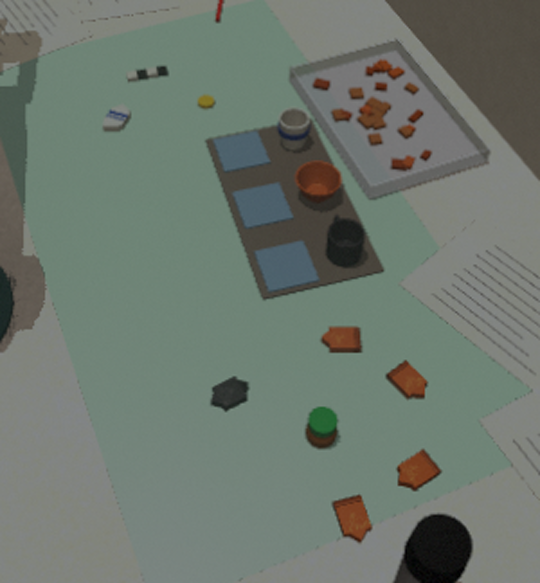

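```bash
cat >> h.py <<'E'
def plan(x,y,z,a=None):
    """turn first (tool x), then shifts in turned tool axes; in shares"""
    s=arm.read_state(); T=T_tool(s); M=T[:3,:3]; cur=np.arctan2(M[1,1],M[0,1])
    if a is None: a=cur
    d=(a-cur+np.pi/2)%np.pi-np.pi/2
    G=np.column_stack([[0,0,-1],[np.cos(cur+d),np.sin(cur+d),0],[0,0,0]]); G[:,2]=np.cross(G[:,0],G[:,1])
    rv=R.from_matrix(M.T@G).as_rotvec()/.08; sh=G.T@(np.array([x,y,z])-T[:3,3])/.03
    print("t",round(s["t"],2),"pos",np.round(s["ee_pos"],4),"jaw",round(np.degrees(cur),1),"zdir",np.round(M[:,2],2),"j6",round(s["joint_pos"][5],2),"gap",round(s["finger_gap"],4),"F",np.round(s["wrist_force"],1))
    print("  turn",np.round(rv,2),"shift",np.round(sh,2))
def ortho(p,c,z,half=.09,res=.0005):
    n=int(2*half/res); P=np.zeros((n,n,2),np.float32)   # image up = +x world, left = +y world
    i,j=np.mgrid[:n,:n]; X=np.stack([c[0]+half-i*res,c[1]+half-j*res,np.full(i.shape,z),np.ones(i.shape)],-1)
    C=X@np.linalg.inv(p["W"]).T; u=C[...,:2]/C[...,2:3]; u=u*(1+p["k1"]*(u**2).sum(-1,keepdims=True))
    return cv2.remap(p["img"],(u[...,0]*p["fx"]+p["cx"]).astype(np.float32),(u[...,1]*p["fy"]+p["cy"]).astype(np.float32),1)
E
python3 - <<'E'
from h import *
plan(.39,.306,.16)
E
```

```text
t 1.65 pos [0.1688 0.6535 0.2376] jaw 75.5 zdir [ 0.97 -0.25 -0.  ] j6 -0.04 gap 0.0931 F [ 0.1 -0.5  0.5]
  turn [-0. -0.  0.] shift [ 2.59 -9.37 10.04]
```

jog_arm --pt "0 0 0 0.26 -0.94 1 1" --pt "0 0 0 0.26 -0.94 1 1" --pt "0 0 0 0.26 -0.94 1 1" --pt "0 0 0 0.26 -0.94 1 1" --pt "0 0 0 0.26 -0.94 1 1" --force 15

```text
t: 2.28
ee_pos: [0.2793, 0.4783, 0.1985]
tool_rot: [0.702, 0.089, 0.701, -0.089]
wrist_force: [-0.7, 0.0, -0.0]
finger_gap: 0.0931
```

jog_arm --pt "0 0 0 0.26 -0.94 1 1" --pt "0 0 0 0.26 -0.94 1 1" --pt "0 0 0 0.26 -0.94 1 1" --pt "0 0 0 0.26 -0.94 1 1" --pt "0 0 0 0.26 -0.94 1 1"

```text
t: 2.9
ee_pos: [0.3893, 0.3043, 0.1596]
tool_rot: [0.702, 0.089, 0.701, -0.089]
wrist_force: [0.1, 1.1, 0.1]
finger_gap: 0.093
```

```bash
cat >> h.py <<'E'
def look(n,guess,z,fn,half=.07):
    p=shot("wrist"); g=guess
    for d in spotter.mark_of(n,p)[:3]: print(n,round(d["score"],2),np.round(world(p,d["uv"],0)[:2],4))
    bb=spotter.spot_in(n,p)
    if bb: print("bbox",np.round(bb[0]["bbox"]),round(bb[0]["score"],2))
    cv2.imwrite("pics/raw.png",p["img"]); o=ortho(p,g,z,half); cv2.imwrite(fn,cv2.resize(o,None,fx=2,fy=2)); return p,o
E
python3 - <<'E'
from h import *
plan(.39,.306,.02)
p,o=look("white_sherd",(.39,.306),.014,"pics/c1.png")
E
```

```text
t 2.9 pos [0.3893 0.3043 0.1596] jaw 75.5 zdir [ 0.97 -0.25  0.  ] j6 -0.71 gap 0.093 F [0.1 1.1 0.1]
  turn [-0.  0. -0.] shift [4.65 0.06 0.01]
white_sherd 0.74 [0.407 0.307]
bbox [234. 170. 303. 229.] 0.93
```

View pics/c1.png

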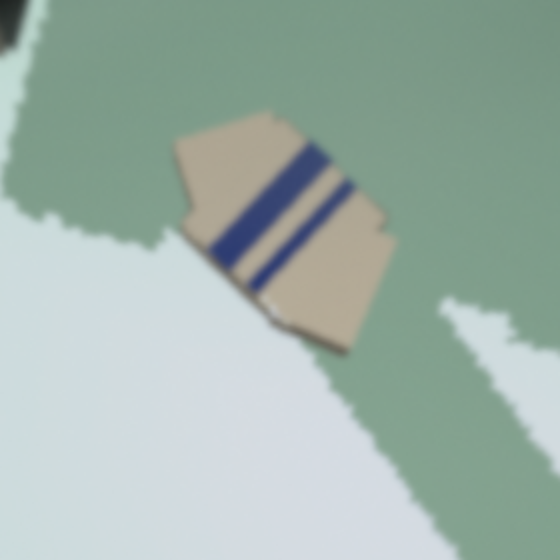

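Run:
```python
from h import *
plan(.405,.306,.021,np.radians(138))
```

```text
t 3.05 pos [0.3893 0.3043 0.1595] jaw 75.4 zdir [ 0.97 -0.25 -0.  ] j6 -0.7 gap 0.0932 F [-0.6  0.5 -0.1]
  turn [-13.67  -0.     0.  ] shift [ 4.62 -0.35  0.39]
```

jog_arm --pt "-1 0 0 0.2 0 0 0.75" --pt "-1 0 0 0.2 0 0 0.75" --pt "-1 0 0 0.2 0 0 0.75" --pt "-1 0 0 0.2 0 0 0.75" --pt "-1 0 0 0.2 0 0 0.75"

```text
t: 3.68
ee_pos: [0.3883, 0.3065, 0.1298]
tool_rot: [0.705, -0.053, 0.705, 0.053]
wrist_force: [-0.6, -0.7, -0.7]
finger_gap: 0.07
```

jog_arm --pt "-1 0 0 0.2 0 0 0.75" --pt "-1 0 0 0.2 0 0 0.75" --pt "-1 0 0 0.2 0 0 0.75" --pt "-1 0 0 0.2 0 0 0.75" --pt "-1 0 0 0.2 0 0 0.75"

```text
t: 4.3
ee_pos: [0.3884, 0.3065, 0.0998]
tool_rot: [0.681, -0.192, 0.68, 0.192]
wrist_force: [-0.0, 0.3, -0.2]
finger_gap: 0.0704
```

jog_arm --pt "-1 0 0 0 0 0 0.75" --pt "-1 0 0 0 -0.15 0.2 0.75" --pt "-1 0 0 0 -0.1 0.1 0.75" --pt "-0.67 0 0 0 -0.1 0.1 0.75" --pt "0 0 0 0.6 0 0 0.75"

```text
t: 4.92
ee_pos: [0.4051, 0.3062, 0.0823]
tool_rot: [0.646, -0.288, 0.645, 0.289]
wrist_force: [0.7, 0.3, -0.5]
finger_gap: 0.0703
```

Run:
```python
from h import *
plan(.405,.306,.021,np.radians(138))
p,o=look("white_sherd",(.405,.306),.014,"pics/c2.png")
```

```text
t 4.92 pos [0.4051 0.3062 0.0823] jaw 138.2 zdir [0.67 0.75 0.  ] j6 -1.81 gap 0.0703 F [ 0.7  0.3 -0.5]
  turn [0.04 0.03 0.01] shift [ 2.04 -0.   -0.01]
white_sherd 0.59 [0.4068 0.3069]
```

View pics/c2.png

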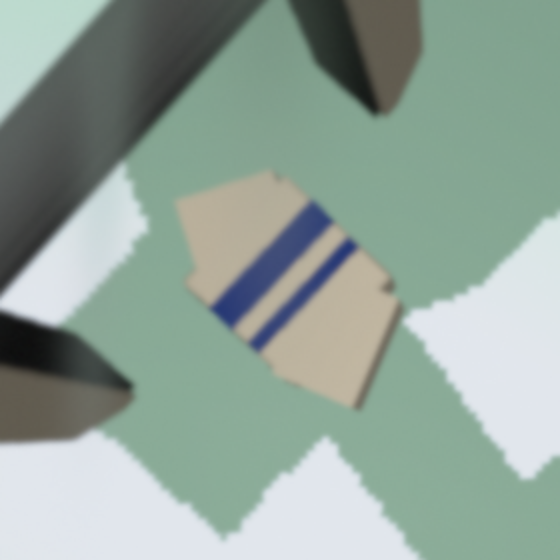

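jog_arm --pt "0 0 0 0.7 0 0 0.75" --pt "0 0 0 0.7 0 0 0.75" --pt "0 0 0 0.64 0 0 0.75" --pt "0 0 0 0 0 0 0" --pt "0 0 0 0 0 0 0" --force 20

```text
t: 5.7
ee_pos: [0.4046, 0.3051, 0.0203]
tool_rot: [0.645, -0.289, 0.646, 0.289]
wrist_force: [-0.6, 0.1, 0.2]
finger_gap: 0.0539
```

jog_arm --pt "0 0 0 0 0 0 0" --pt "0 0 0 0 0 0 0" --pt "0 0 0 -1 0 0 0" --pt "0 0 0 -1 0 0 0" --pt "0 0 0 -1 0 0 0"

```text
t: 6.32
ee_pos: [0.4046, 0.3049, 0.1113]
tool_rot: [0.645, -0.289, 0.646, 0.289]
wrist_force: [0.2, 0.1, -0.6]
finger_gap: 0.0377
```

```bash
cat >> h.py <<'E'
def pads(cam,guess=((.58,.138),(.565,.003),(.55,-.14)),half=.075):
    p=shot(cam); out=[]
    for g in guess:
        o=ortho(p,g,.009,half); h=cv2.cvtColor(o,cv2.COLOR_BGR2HSV)
        m=cv2.inRange(h,(98,60,60),(125,255,255)); n,l,st,ce=cv2.connectedComponentsWithStats(m)
        k=1+np.argmax(st[1:,4]); pts=np.argwhere(l==k)[:,::-1].astype(np.float32)
        (cx,cy),(w,hh),a=cv2.minAreaRect(pts)
        c=np.array([g[0]+half-cy*.0005,g[1]+half-cx*.0005]); out.append(c)
        print(cam,np.round(c,4),"size mm",round(w/2,1),round(hh/2,1),"ang",round(a,1),"area",st[k,4]/4)
    v=out[0]-out[2]; print("board yaw deg",np.degrees(np.arctan2(-v[0],v[1])),"sep",np.linalg.norm(v)); return p
E
python3 - <<'E'
from h import *
plan(.58,.138,.11)
pads("side"); pads("scene")
E
```

```text
t 6.33 pos [0.4046 0.3049 0.1113] jaw 138.2 zdir [ 0.67  0.75 -0.  ] j6 -1.82 gap 0.0377 F [ 0.2  0.1 -0.6]
  turn [ 0. -0. -0.] shift [ 0.04 -8.07 -0.25]
side [0.5862 0.1337] size mm 82.7 82.1 ang 6.2 area 6531.25
side [5.712e-01 1.000e-04] size mm 83.7 82.4 ang 6.4 area 6658.25
side [ 0.5558 -0.1335] size mm 83.6 82.4 ang 6.4 area 6646.0
board yaw deg -6.479269037892881 sep 0.26894374778174096
scene [0.6018 0.1333] size mm 83.3 109.2 ang 6.6 area 3989.25
scene [0.5677 0.0019] size mm 83.0 71.9 ang 6.2 area 3709.0
scene [ 0.5578 -0.1322] size mm 82.6 82.9 ang 6.3 area 4029.75
board yaw deg -9.409623507681022 sep 0.2691724125161144
```

Run:
```python
from h import *
plan(.586,.134,.03,np.radians(138.2))
```

```text
t 6.42 pos [0.4058 0.3057 0.1136] jaw 138.2 zdir [0.67 0.75 0.  ] j6 -1.82 gap 0.0377 F [-0.4 -0.4 -1. ]
  turn [-0.01  0.06  0.01] shift [ 2.79 -8.29 -0.26]
```

jog_arm --pt "0 0 0 0 -0.92 -0.03 0" --pt "0 0 0 0 -0.92 -0.03 0" --pt "0 0 0 0 -0.92 -0.03 0" --pt "0 0 0 0 -0.92 -0.03 0" --pt "0 0 0 0 -0.92 -0.03 0"

```text
t: 7.05
ee_pos: [0.5048, 0.2088, 0.1092]
tool_rot: [0.645, -0.289, 0.646, 0.289]
wrist_force: [0.1, -0.3, -0.3]
finger_gap: 0.0379
```

jog_arm --pt "0 0 0 0 -0.92 -0.03 0" --pt "0 0 0 0 -0.92 -0.03 0" --pt "0 0 0 0.5 -0.92 -0.03 0" --pt "0 0 0 0.6 -0.92 -0.03 0" --pt "0 0 0 0.6 0 0 0"

```text
t: 7.68
ee_pos: [0.5847, 0.1322, 0.0575]
tool_rot: [0.645, -0.288, 0.646, 0.288]
wrist_force: [-0.5, -0.1, -1.0]
finger_gap: 0.0377
```

Run:
```python
from h import *
plan(.586,.134,.03,np.radians(138.2))
```

```text
t 7.67 pos [0.5847 0.1322 0.0575] jaw 138.1 zdir [ 0.67  0.74 -0.  ] j6 -2.23 gap 0.0377 F [-0.5 -0.1 -1. ]
  turn [-0.03 -0.01 -0.01] shift [0.92 0.01 0.07]
```

jog_arm --pt "0 0 0 0.4 0 0.07 0" --pt "0 0 0 0.3 0 0 0" --pt "0 0 0 0.2 0 0 0" --pt "0 0 0 0 0 0 0.58" --pt "0 0 0 0 0 0 0.58"

```text
t: 8.3
ee_pos: [0.5861, 0.1351, 0.0331]
tool_rot: [0.646, -0.289, 0.645, 0.289]
wrist_force: [-0.5, 0.8, -1.0]
finger_gap: 0.0521
```

jog_arm --pt "0 0 0 0 0 0 0.58" --pt "0 0 0 -1 0 0 0.58" --pt "0 0 0 -1 0 0 0.58" --pt "0 0 0 -1 0 0 0.58" --pt "0 0 0 0 0 0 0.58"

```text
t: 8.93
ee_pos: [0.5869, 0.1351, 0.1253]
tool_rot: [0.647, -0.289, 0.644, 0.288]
wrist_force: [0.4, -0.5, -0.1]
finger_gap: 0.0541
```

Run:
```python
from h import *
plan(.50,.41,.13)
p=shot("side")
for n in ["white_sherd","scale_bar","marker"]:
  for d in spotter.mark_of(n,p)[:2]: print(n,round(d["score"],2),np.round(world(p,d["uv"],.009 if n[0]=="w" else 0),4))
o=ortho(p,(.499,.411),.01,.06); cv2.imwrite("pics/bar.png",cv2.resize(o,None,fx=2,fy=2))
```

```text
t 8.93 pos [0.5869 0.1351 0.1253] jaw 138.2 zdir [0.67 0.75 0.  ] j6 -2.23 gap 0.0541 F [ 0.4 -0.5 -0.1]
  turn [0.   0.04 0.03] shift [-0.16  8.27  4.9 ]
white_sherd 0.53 [0.5738 0.1433 0.009 ]
white_sherd 0.4 [0.5723 0.0158 0.009 ]
scale_bar 0.55 [0.4945 0.4116 0.    ]
scale_bar 0.31 [0.5834 0.1447 0.    ]
marker 0.64 [0.5702 0.291  0.    ]
marker 0.64 [0.5731 0.0112 0.    ]
```

View pics/bar.png

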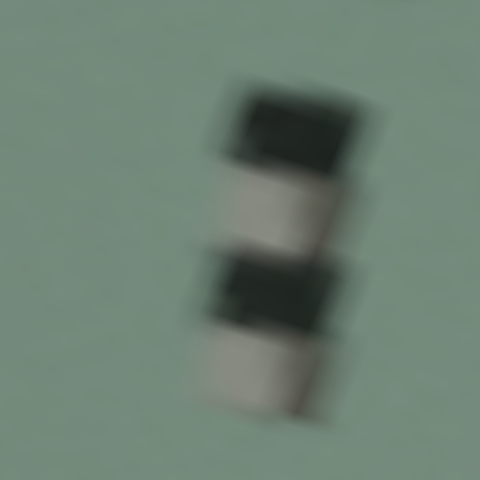

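Run:
```python
from h import *
plan(.496,.407,.115,np.radians(82))
```

```text
t 9.12 pos [0.5854 0.1348 0.1213] jaw 138.2 zdir [ 0.67  0.75 -0.  ] j6 -2.23 gap 0.0539 F [0.5 0.1 0.6]
  turn [12.25 -0.02 -0.  ] shift [ 0.21  8.57 -4.21]
```

jog_arm --pt "1 0 0 0 0 0 0.58" --pt "1 0 0 0 0 0 0.58" --pt "1 0 0 0 0 0 0.58" --pt "1 0 0 0 0 0 0.58" --pt "1 0 0 0 0 0 0.58"

```text
t: 9.75
ee_pos: [0.5855, 0.1348, 0.1212]
tool_rot: [0.69, -0.154, 0.691, 0.154]
wrist_force: [-0.6, -0.4, 0.6]
finger_gap: 0.054
```

jog_arm --pt "1 0 0 0 0 0 0.58" --pt "1 0 0 0 0 0 0.58" --pt "1 0 0 0 0 0 0.58" --pt "1 0 0 0 0 0 0.58" --pt "1 0 0 0 0 0 0.58"

```text
t: 10.38
ee_pos: [0.5855, 0.1348, 0.1212]
tool_rot: [0.706, -0.014, 0.708, 0.013]
wrist_force: [0.3, 0.2, 0.5]
finger_gap: 0.0539
```

jog_arm --pt "1 0 0 0 0 0 0.58" --pt "1 0 0 0 0 0 0.58" --pt "0.25 0 0 0.2 0.86 -0.42 0.58" --pt "0 0 0 0 0.86 -0.42 0.58" --pt "0 0 0 0 0.86 -0.42 0.58"

```text
t: 11.0
ee_pos: [0.5579, 0.2172, 0.1152]
tool_rot: [0.705, 0.049, 0.706, -0.05]
wrist_force: [0.6, -0.5, -0.7]
finger_gap: 0.0537
```

jog_arm --pt "0 0 0 0 0.86 -0.42 0.58" --pt "0 0 0 0 0.86 -0.42 0.58" --pt "0 0 0 0 0.86 -0.42 0.58" --pt "0 0 0 0 0.86 -0.42 0.58" --pt "0 0 0 0 0.86 -0.42 0.58"

```text
t: 11.62
ee_pos: [0.5134, 0.3538, 0.1153]
tool_rot: [0.705, 0.049, 0.706, -0.05]
wrist_force: [0.5, -0.1, 0.1]
finger_gap: 0.0539
```

jog_arm --pt "0 0 0 0 0.86 -0.42 0.58" --pt "0 0 0 0 0.86 -0.42 0.58" --pt "0 0 0 0 0 0 0.58" --pt "0 0 0 0 0 0 0.58" --pt "0 0 0 0 0 0 0.58"

```text
t: 12.25
ee_pos: [0.4966, 0.4069, 0.1162]
tool_rot: [0.705, 0.049, 0.705, -0.05]
wrist_force: [-0.5, 0.6, 0.3]
finger_gap: 0.0537
```

Run:
```python
from h import *
plan(.496,.407,.021,np.radians(82))
p,o=look("scale_bar",(.496,.407),.01,"pics/c3.png")
pp=shot("side")
print([ (round(d["score"],2),np.round(world(pp,d["uv"],.009),4)) for d in spotter.mark_of("white_sherd",pp)[:2]])
```

```text
t 12.25 pos [0.4966 0.4069 0.1162] jaw 82.0 zdir [ 0.99 -0.14 -0.  ] j6 -0.78 gap 0.0537 F [-0.5  0.6  0.3]
  turn [-0. -0.  0.] shift [ 3.17 -0.   -0.02]
scale_bar 0.71 [0.4984 0.4048]
bbox [247. 148. 277. 242.] 0.96
[(0.51, array([0.5816, 0.1461, 0.009 ])), (0.45, array([0.5816, 0.1416, 0.009 ]))]
```

View pics/c3.png

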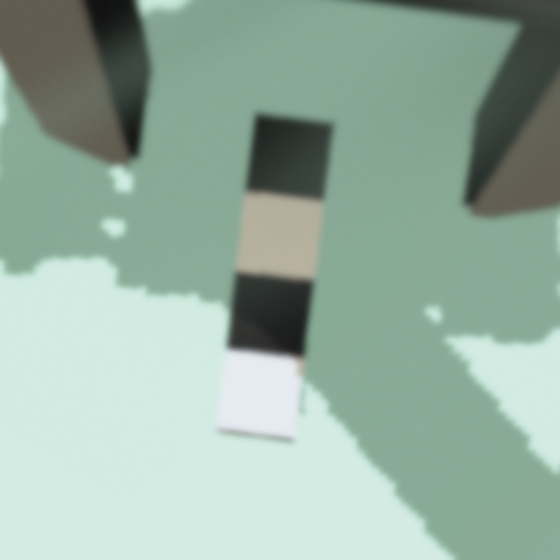

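jog_arm --pt "-0.2 0 0 0.8 0.03 0 0.58" --pt "0 0 0 0.8 0 0 0.58" --pt "0 0 0 0.8 0 0 0.58" --pt "0 0 0 0.75 0 0 0.58" --pt "0 0 0 0 0 0 0"

```text
t: 13.12
ee_pos: [0.4964, 0.4085, 0.0208]
tool_rot: [0.706, 0.043, 0.706, -0.044]
wrist_force: [-0.4, 0.6, -0.6]
finger_gap: 0.0482
```

jog_arm --pt "0 0 0 0 0 0 0" --pt "0 0 0 0 0 0 0" --pt "0 0 0 0 0 0 0" --pt "0 0 0 -1 0 0 0" --pt "0 0 0 -1 0 0 0"

```text
t: 13.75
ee_pos: [0.4962, 0.4085, 0.0825]
tool_rot: [0.706, 0.043, 0.706, -0.044]
wrist_force: [1.2, 0.3, -0.5]
finger_gap: 0.0198
```

jog_arm --pt "0 0 0 -1 0 0 0" --pt "0 0 0 -0.5 0 0 0" --pt "0 0 0 0 0 0 0" --pt "0 0 0 0 0 0 0" --pt "0 0 0 0 0 0 0"

```text
t: 14.38
ee_pos: [0.4961, 0.4083, 0.1256]
tool_rot: [0.705, 0.043, 0.706, -0.044]
wrist_force: [0.4, -0.4, -1.2]
finger_gap: 0.0194
```

Run:
```python
from h import *
plan(.5635,-.0667,.12,np.radians(83.3))
```

```text
t 14.38 pos [0.4961 0.4083 0.1256] jaw 82.9 zdir [ 0.99 -0.12 -0.  ] j6 -0.8 gap 0.0194 F [ 0.4 -0.4 -1.2]
  turn [-0.08 -0.02  0.02] shift [  0.19 -15.46   4.08]
```

jog_arm --pt "-0.08 0 0 0 -0.97 0.25 0" --pt "0 0 0 0 -0.97 0.25 0" --pt "0 0 0 0 -0.97 0.25 0" --pt "0 0 0 0 -0.97 0.25 0" --pt "0 0 0 0 -0.97 0.25 0"

```text
t: 15.0
ee_pos: [0.5164, 0.2586, 0.1262]
tool_rot: [0.706, 0.041, 0.706, -0.041]
wrist_force: [0.7, 0.2, -0.1]
finger_gap: 0.0197
```

jog_arm --pt "0 0 0 0 -0.97 0.25 0" --pt "0 0 0 0 -0.97 0.25 0" --pt "0 0 0 0 -0.97 0.25 0" --pt "0 0 0 0 -0.97 0.25 0" --pt "0 0 0 0 -0.97 0.25 0"

```text
t: 15.62
ee_pos: [0.5367, 0.1098, 0.1263]
tool_rot: [0.706, 0.041, 0.706, -0.041]
wrist_force: [1.1, -0.0, -1.0]
finger_gap: 0.0199
```

jog_arm --pt "0 0 0 0 -0.97 0.25 0" --pt "0 0 0 0 -0.97 0.25 0" --pt "0 0 0 0 -0.97 0.25 0" --pt "0 0 0 0 -0.97 0.25 0" --pt "0 0 0 0 -0.97 0.25 0"

```text
t: 16.25
ee_pos: [0.5569, -0.039, 0.1263]
tool_rot: [0.706, 0.041, 0.706, -0.041]
wrist_force: [-0.2, 0.1, -0.7]
finger_gap: 0.0201
```

jog_arm --pt "0 0 0 0 -0.9 0.25 0" --pt "0 0 0 0.8 0 0 0" --pt "0 0 0 0.8 0 0 0" --pt "0 0 0 0 0 0 0" --pt "0 0 0 0 0 0 0"

```text
t: 16.88
ee_pos: [0.5617, -0.0657, 0.0797]
tool_rot: [0.706, 0.041, 0.706, -0.041]
wrist_force: [0.2, 0.6, -0.7]
finger_gap: 0.02
```

Run:
```python
from h import *
plan(.5635,-.0667,.0285,np.radians(83.3))
```

```text
t 16.88 pos [ 0.5617 -0.0657  0.0797] jaw 83.3 zdir [ 0.99 -0.12  0.  ] j6 -1.62 gap 0.02 F [ 0.2  0.6 -0.7]
  turn [0.   0.01 0.  ] shift [ 1.71 -0.03  0.06]
```

Lower, open slightly (28 mm), lift.

jog_arm --pt "0 0 0 0.7 -0.03 0.06 0" --pt "0 0 0 0.6 0 0 0" --pt "0 0 0 0.41 0 0 0" --pt "0 0 0 0 0 0 0" --pt "0 0 0 0 0 0 0.3"

```text
t: 17.5
ee_pos: [0.563, -0.0668, 0.0273]
tool_rot: [0.706, 0.041, 0.706, -0.041]
wrist_force: [-0.7, -0.1, 0.7]
finger_gap: 0.025
```

jog_arm --pt "0 0 0 0 0 0 0.3" --pt "0 0 0 0 0 0 0.3" --pt "0 0 0 -0.6 0 0 0.3" --pt "0 0 0 -1 0 0 0.3" --pt "0 0 0 -1 0 0 0.5"

```text
t: 18.12
ee_pos: [0.5632, -0.0669, 0.1079]
tool_rot: [0.706, 0.041, 0.706, -0.041]
wrist_force: [0.2, 0.5, 0.4]
finger_gap: 0.034
```

jog_arm --pt "0 0 0 -0.7 0 0 0.7" --pt "0 0 0 0 0 0 0.7" --pt "0 0 0 0 0 0 0.7" --pt "0 0 0 0 0 0 0.7" --pt "0 0 0 0 0 0 0.7"

```text
t: 18.75
ee_pos: [0.5628, -0.0668, 0.1258]
tool_rot: [0.705, 0.041, 0.706, -0.041]
wrist_force: [0.8, 0.7, 0.1]
finger_gap: 0.0649
```

Run:
```python
from h import *
plan(.578,-.297,.12)
p=shot("wrist"); c=np.array([.5665,-.0])
o=ortho(p,(.575,-.04),.012,.14,.0007); cv2.imwrite("pics/c4.png",cv2.resize(o,None,fx=1.4,fy=1.4))
pp=shot("side")
for g,k in (((.58,-.297),"r"),((.386,-.312),"g")):
  cv2.imwrite(f"pics/s{k}.png",cv2.resize(ortho(pp,g,.014,.06),None,fx=1.4,fy=1.4))
cv2.imwrite("pics/c4.png",np.vstack([np.hstack([cv2.imread("pics/sr.png"),cv2.imread("pics/sg.png")]),cv2.copyMakeBorder(cv2.imread("pics/c4.png")[:, :560],0,0,0,112-0,0)[:, :672]]) if 0 else cv2.imread("pics/c4.png"))
cv2.imwrite("pics/c5.png",np.hstack([cv2.imread("pics/sr.png"),cv2.imread("pics/sg.png")]))
```

```text
t 18.75 pos [ 0.5628 -0.0668  0.1258] jaw 83.3 zdir [ 0.99 -0.12 -0.  ] j6 -1.62 gap 0.0649 F [0.8 0.7 0.1]
  turn [ 0.   -0.02 -0.  ] shift [ 0.19 -7.56  1.4 ]
```

View pics/c4.png

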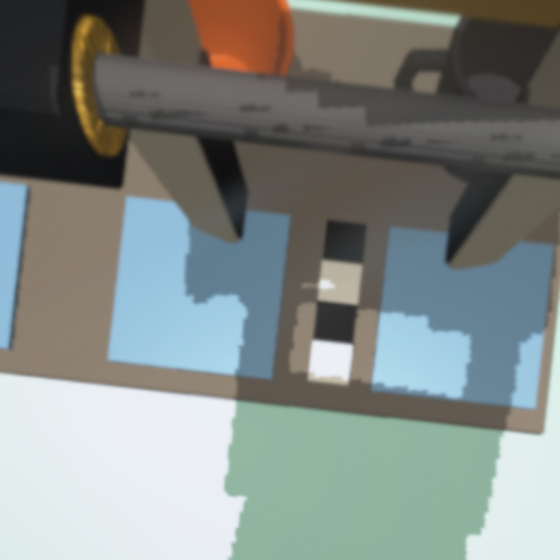

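View pics/c5.png

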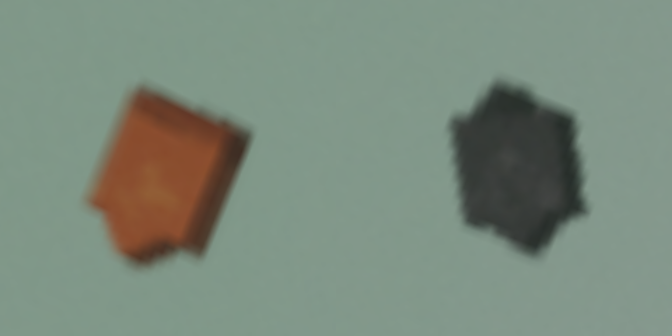

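Run:
```python
from h import *
plan(.579,-.295,.12,np.radians(67))
```

```text
t 18.85 pos [ 0.563  -0.0668  0.1262] jaw 83.3 zdir [ 0.99 -0.12 -0.  ] j6 -1.62 gap 0.0649 F [ 0.2 -0.5 -0.2]
  turn [ 3.56 -0.01  0.  ] shift [ 0.21 -6.79  3.46]
```

jog_arm --pt "0.9 0 0 0 0 0 0.7" --pt "0.9 0 0 0 0 0 0.7" --pt "0.9 0 0 0 0 0 0.7" --pt "0.86 0 0 0 0 0 0.7" --pt "0 0 0 0 -0.97 0.49 0.7"

```text
t: 19.48
ee_pos: [0.5653, -0.0986, 0.1266]
tool_rot: [0.693, 0.141, 0.693, -0.141]
wrist_force: [0.0, 0.0, -0.4]
finger_gap: 0.0654
```

jog_arm --pt "0 0 0 0 -0.97 0.49 0.7" --pt "0 0 0 0 -0.97 0.49 0.7" --pt "0 0 0 0 -0.97 0.49 0.7" --pt "0 0 0 0 -0.97 0.49 0.7" --pt "0 0 0 0 -0.97 0.49 0.7"

```text
t: 20.1
ee_pos: [0.576, -0.2631, 0.1264]
tool_rot: [0.693, 0.141, 0.693, -0.141]
wrist_force: [0.6, -0.1, 1.1]
finger_gap: 0.0648
```

jog_arm --pt "0 0 0 0.2 -0.97 0.5 0.7" --pt "0 0 0 0 0 0 0.7" --pt "0 0 0 0 0 0 0.7" --pt "0 0 0 0 0 0 0.7" --pt "0 0 0 0 0 0 0.7"

```text
t: 20.72
ee_pos: [0.5786, -0.2941, 0.121]
tool_rot: [0.693, 0.141, 0.693, -0.141]
wrist_force: [-0.3, -0.5, -0.0]
finger_gap: 0.0654
```

Run:
```python
from h import *
plan(.579,-.295,.021,np.radians(67))
p,o=look("red_sherd",(.579,-.295),.014,"pics/c6.png")
```

```text
t 20.73 pos [ 0.5786 -0.2941  0.121 ] jaw 67.0 zdir [ 0.92 -0.39  0.  ] j6 -1.68 gap 0.0654 F [-0.3 -0.5 -0. ]
  turn [0.01 0.01 0.  ] shift [ 3.33 -0.02  0.02]
red_sherd 0.82 [ 0.6374 -0.392 ]
red_sherd 0.56 [ 0.576  -0.2937]
bbox [239. 156. 292. 227.] 0.76
```

View pics/c6.png

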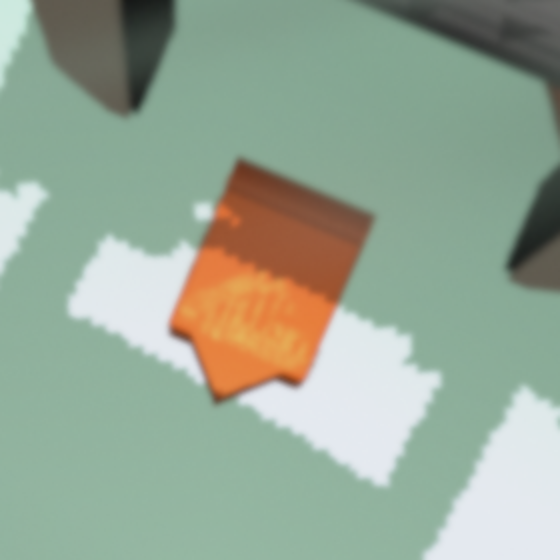

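jog_arm --pt "-0.1 0 0 0.8 0.05 -0.11 0.7" --pt "0 0 0 0.85 0 0 0.7" --pt "0 0 0 0.85 0 0 0.7" --pt "0 0 0 0.83 0 0 0.7" --pt "0 0 0 0 0 0 0"

```text
t: 21.5
ee_pos: [0.5762, -0.292, 0.0205]
tool_rot: [0.694, 0.138, 0.693, -0.138]
wrist_force: [0.9, -0.6, 1.4]
finger_gap: 0.0594
```

jog_arm --pt "0 0 0 0 0 0 0" --pt "0 0 0 0 0 0 0" --pt "0 0 0 0 0 0 0" --pt "0 0 0 -1 0 0 0" --pt "0 0 0 -1 0 0 0"

```text
t: 22.12
ee_pos: [0.5757, -0.2919, 0.0812]
tool_rot: [0.693, 0.138, 0.694, -0.138]
wrist_force: [-1.3, 0.9, -0.6]
finger_gap: 0.0378
```

jog_arm --pt "0 0 0 -1 0 0 0" --pt "0 0 0 0 0 0 0" --pt "0 0 0 0 0 0 0" --pt "0 0 0 0 0 0 0" --pt "0 0 0 0 0 0 0"

```text
t: 22.75
ee_pos: [0.5757, -0.2919, 0.1097]
tool_rot: [0.693, 0.138, 0.694, -0.138]
wrist_force: [0.0, -0.2, -0.4]
finger_gap: 0.0378
```

Run:
```python
from h import *
plan(.571,.000,.03,np.radians(67.4))
```

```text
t 22.75 pos [ 0.5757 -0.2919  0.1097] jaw 67.5 zdir [ 0.92 -0.38 -0.  ] j6 -1.69 gap 0.0378 F [ 0.  -0.2 -0.4]
  turn [ 0.01 -0.02 -0.  ] shift [ 2.66  8.92 -3.88]
```

jog_arm --pt "0 0 0 0 0.99 -0.43 0" --pt "0 0 0 0 0.99 -0.43 0" --pt "0 0 0 0 0.99 -0.43 0" --pt "0 0 0 0 0.99 -0.43 0" --pt "0 0 0 0 0.99 -0.43 0"

```text
t: 23.38
ee_pos: [0.5732, -0.129, 0.1104]
tool_rot: [0.693, 0.138, 0.694, -0.138]
wrist_force: [0.4, -0.4, -0.6]
finger_gap: 0.0382
```

jog_arm --pt "0 0 0 0 0.99 -0.43 0" --pt "0 0 0 0 0.99 -0.43 0" --pt "0 0 0 0 0.99 -0.43 0" --pt "0 0 0 0 0.99 -0.43 0" --pt "0 0 0 0.9 0 0 0"

```text
t: 24.0
ee_pos: [0.5722, 0.0012, 0.0849]
tool_rot: [0.695, 0.138, 0.693, -0.137]
wrist_force: [-0.8, -0.0, -1.9]
finger_gap: 0.0376
```

jog_arm --pt "0 0 0 0.7 0 0 0" --pt "0 0 0 0.4 0 0 0" --pt "0 0 0 0 0 0 0" --pt "0 0 0 0 0 0 0" --pt "0 0 0 0 0 0 0"

```text
t: 24.62
ee_pos: [0.5717, -0.0008, 0.0516]
tool_rot: [0.694, 0.138, 0.693, -0.138]
wrist_force: [0.0, 0.0, -0.9]
finger_gap: 0.0378
```

Run:
```python
from h import *
plan(.571,.000,.03,np.radians(67.4))
```

```text
t 24.62 pos [ 0.5717 -0.0008  0.0516] jaw 67.4 zdir [ 0.92 -0.38  0.  ] j6 -1.22 gap 0.0378 F [ 0.   0.  -0.9]
  turn [ 0.01  0.01 -0.01] shift [ 0.72  0.01 -0.03]
```

jog_arm --pt "0 0 0 0.4 0 -0.03 0" --pt "0 0 0 0.3 0 0 0" --pt "0 0 0 0 0 0 0" --pt "0 0 0 0 0 0 0.58" --pt "0 0 0 0 0 0 0.58"

```text
t: 25.25
ee_pos: [0.5704, -0.0003, 0.0296]
tool_rot: [0.693, 0.138, 0.694, -0.138]
wrist_force: [-0.6, -0.5, 0.4]
finger_gap: 0.0518
```

jog_arm --pt "0 0 0 0 0 0 0.58" --pt "0 0 0 -1 0 0 0.58" --pt "0 0 0 -1 0 0 0.58" --pt "0 0 0 -1 0 0 0.58" --pt "0 0 0 0 0 0 0.58"

```text
t: 25.88
ee_pos: [0.5715, -0.0003, 0.1222]
tool_rot: [0.695, 0.138, 0.692, -0.138]
wrist_force: [0.8, 0.4, -0.1]
finger_gap: 0.0541
```

Run:
```python
from h import *
plan(.386,-.312,.12,np.radians(98.5))
```

```text
t 25.88 pos [ 5.715e-01 -3.000e-04  1.222e-01] jaw 67.5 zdir [ 0.92 -0.38  0.  ] j6 -1.22 gap 0.0541 F [ 0.8  0.4 -0.1]
  turn [-6.77  0.05 -0.  ] shift [ 0.07 -9.36 -7.65]
```

jog_arm --pt "-0.97 0 0 0 0 0 0.7" --pt "-0.97 0 0 0 0 0 0.7" --pt "-0.97 0 0 0 0 0 0.7" --pt "-0.97 0 0 0 0 0 0.7" --pt "-0.97 0 0 0 0 0 0.7"

```text
t: 26.5
ee_pos: [0.5701, -0.0003, 0.1186]
tool_rot: [0.707, 0.001, 0.708, -0.001]
wrist_force: [0.5, -0.9, 0.1]
finger_gap: 0.0649
```

jog_arm --pt "-0.97 0 0 0 0 0 0.7" --pt "-0.95 0 0 0 0 0 0.7" --pt "0 0 0 0 -0.94 -0.77 0.7" --pt "0 0 0 0 -0.94 -0.77 0.7" --pt "0 0 0 0 -0.94 -0.77 0.7"

```text
t: 27.12
ee_pos: [0.5134, -0.0949, 0.1186]
tool_rot: [0.705, -0.052, 0.706, 0.053]
wrist_force: [0.5, -0.3, 0.7]
finger_gap: 0.0654
```

jog_arm --pt "0 0 0 0 -0.94 -0.77 0.7" --pt "0 0 0 0 -0.94 -0.77 0.7" --pt "0 0 0 0 -0.94 -0.77 0.7" --pt "0 0 0 0 -0.94 -0.77 0.7" --pt "0 0 0 0 -0.94 -0.77 0.7"

```text
t: 27.75
ee_pos: [0.42, -0.2514, 0.1188]
tool_rot: [0.705, -0.052, 0.705, 0.053]
wrist_force: [-0.2, 0.4, -0.5]
finger_gap: 0.0651
```

jog_arm --pt "0 0 0 0 -0.93 -0.75 0.7" --pt "0 0 0 0 -0.91 -0.73 0.7" --pt "0 0 0 0 0 0 0.7" --pt "0 0 0 0 0 0 0.7" --pt "0 0 0 0 0 0 0.7"

```text
t: 28.38
ee_pos: [0.3855, -0.3111, 0.1194]
tool_rot: [0.705, -0.052, 0.705, 0.053]
wrist_force: [0.5, 0.7, -0.7]
finger_gap: 0.0647
```

Run:
```python
from h import *
plan(.386,-.312,.021,np.radians(98.5))
p,o=look("grey_sherd",(.386,-.312),.014,"pics/c7.png")
```

```text
t 28.38 pos [ 0.3855 -0.3111  0.1194] jaw 98.5 zdir [ 0.99  0.15 -0.  ] j6 -2.45 gap 0.0647 F [ 0.5  0.7 -0.7]
  turn [ 0.01 -0.   -0.  ] shift [ 3.28 -0.03  0.01]
grey_sherd 0.61 [ 0.3877 -0.3123]
bbox [235. 161. 287. 239.] 0.74
```

View pics/c7.png

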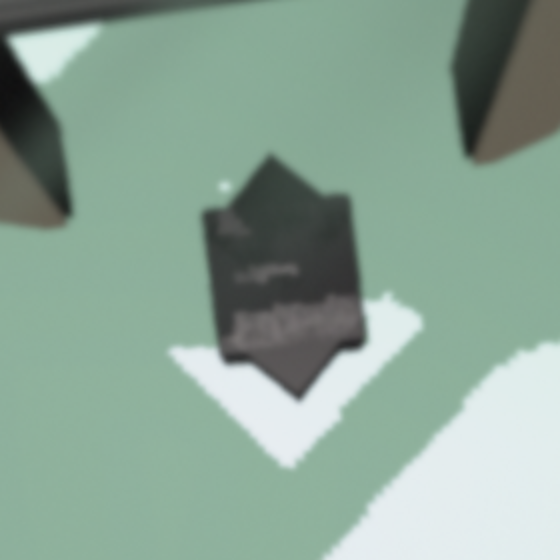

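jog_arm --pt "0.33 0 0 0.8 -0.06 0.04 0.7" --pt "0 0 0 0.85 0 0 0.7" --pt "0 0 0 0.85 0 0 0.7" --pt "0 0 0 0.78 0 0 0.7" --pt "0 0 0 0 0 0 0"

```text
t: 29.15
ee_pos: [0.3869, -0.3131, 0.0208]
tool_rot: [0.706, -0.043, 0.706, 0.043]
wrist_force: [0.3, -0.0, -0.2]
finger_gap: 0.0589
```

jog_arm --pt "0 0 0 0 0 0 0" --pt "0 0 0 0 0 0 0" --pt "0 0 0 0 0 0 0" --pt "0 0 0 -1 0 0 0" --pt "0 0 0 -1 0 0 0"

```text
t: 29.78
ee_pos: [0.3864, -0.3132, 0.082]
tool_rot: [0.706, -0.043, 0.706, 0.043]
wrist_force: [0.8, 0.6, -1.2]
finger_gap: 0.038
```

jog_arm --pt "0 0 0 -1 0 0 0" --pt "0 0 0 0 0 0 0" --pt "0 0 0 0 0 0 0" --pt "0 0 0 0 0 0 0" --pt "0 0 0 0 0 0 0"

```text
t: 30.4
ee_pos: [0.3864, -0.3132, 0.1105]
tool_rot: [0.705, -0.043, 0.706, 0.043]
wrist_force: [0.6, -0.6, -0.3]
finger_gap: 0.038
```

Run:
```python
from h import *
plan(.556,-.133,.03,np.radians(97.1))
```

```text
t 30.4 pos [ 0.3864 -0.3132  0.1105] jaw 97.0 zdir [ 0.99  0.12 -0.  ] j6 -2.42 gap 0.038 F [ 0.6 -0.6 -0.3]
  turn [-0.03 -0.01 -0.01] shift [2.68 5.26 6.35]
```

jog_arm --pt "0 0 0 0 0.75 0.91 0" --pt "0 0 0 0 0.75 0.91 0" --pt "0 0 0 0 0.75 0.91 0" --pt "0 0 0 0 0.75 0.91 0" --pt "0 0 0 0 0.75 0.91 0"

```text
t: 31.02
ee_pos: [0.5091, -0.1842, 0.1109]
tool_rot: [0.706, -0.043, 0.706, 0.043]
wrist_force: [-0.3, -1.5, -0.9]
finger_gap: 0.0378
```

jog_arm --pt "0 0 0 0 0.75 0.9 0" --pt "0 0 0 0 0.76 0.9 0" --pt "0 0 0 0.9 0 0 0" --pt "0 0 0 0.6 0 0 0" --pt "0 0 0 0.4 0 0 0"

```text
t: 31.65
ee_pos: [0.5561, -0.1338, 0.053]
tool_rot: [0.705, -0.043, 0.706, 0.043]
wrist_force: [-0.2, -0.7, -1.2]
finger_gap: 0.0377
```

jog_arm --pt "0 0 0 0 0 0 0" --pt "0 0 0 0 0 0 0" --pt "0 0 0 0 0 0 0" --pt "0 0 0 0 0 0 0" --pt "0 0 0 0 0 0 0"

```text
t: 32.28
ee_pos: [0.5567, -0.1337, 0.0546]
tool_rot: [0.706, -0.043, 0.706, 0.043]
wrist_force: [-1.1, -0.0, -1.1]
finger_gap: 0.0378
```

Run:
```python
from h import *
plan(.556,-.133,.03,np.radians(97.1))
```

```text
t 32.27 pos [ 0.5567 -0.1337  0.0546] jaw 97.0 zdir [0.99 0.12 0.  ] j6 -1.97 gap 0.0378 F [-1.1 -0.  -1.1]
  turn [-0.03  0.    0.  ] shift [ 0.82  0.03 -0.02]
```

jog_arm --pt "0 0 0 0.4 0 0 0" --pt "0 0 0 0.4 0 0 0" --pt "0 0 0 0 0 0 0" --pt "0 0 0 0 0 0 0.58" --pt "0 0 0 0 0 0 0.58"

```text
t: 32.9
ee_pos: [0.5565, -0.1336, 0.0301]
tool_rot: [0.706, -0.043, 0.706, 0.043]
wrist_force: [1.3, -0.2, -0.8]
finger_gap: 0.0521
```

jog_arm --pt "0 0 0 0 0 0 0.58" --pt "0 0 0 -1 0 0 0.58" --pt "0 0 0 -1 0 0 0.58" --pt "0 0 0 -1 0 0 0.58" --pt "0 0 0 0 0 0 0.58"

```text
t: 33.52
ee_pos: [0.5576, -0.134, 0.1229]
tool_rot: [0.707, -0.043, 0.704, 0.042]
wrist_force: [0.3, 0.9, -0.5]
finger_gap: 0.0539
```

Run:
```python
from h import *
plan(.577,.287,.12,np.radians(83))
```

```text
t 33.52 pos [ 0.5576 -0.134   0.1229] jaw 97.0 zdir [0.99 0.12 0.  ] j6 -1.97 gap 0.0539 F [ 0.3  0.9 -0.5]
  turn [3.05 0.05 0.01] shift [ 0.1  14.01 -1.07]
```

jog_arm --pt "1 0 0 0 0 0 0.58" --pt "1 0 0 0 0 0 0.58" --pt "1 0 0 0 0 0 0.58" --pt "0 0 0 0 1 -0.08 0.58" --pt "0 0 0 0 1 -0.08 0.58"

```text
t: 34.15
ee_pos: [0.5585, -0.0729, 0.1192]
tool_rot: [0.705, 0.042, 0.706, -0.042]
wrist_force: [1.2, -0.5, 0.3]
finger_gap: 0.0541
```

jog_arm --pt "0 0 0 0 1 -0.08 0.58" --pt "0 0 0 0 1 -0.08 0.58" --pt "0 0 0 0 1 -0.08 0.58" --pt "0 0 0 0 1 -0.08 0.58" --pt "0 0 0 0 1 -0.08 0.58"

```text
t: 34.78
ee_pos: [0.5643, 0.0778, 0.1192]
tool_rot: [0.705, 0.042, 0.706, -0.042]
wrist_force: [0.2, -0.8, 0.1]
finger_gap: 0.0537
```

jog_arm --pt "0 0 0 0 1 -0.08 0.58" --pt "0 0 0 0 1 -0.08 0.58" --pt "0 0 0 0 1 -0.08 0.58" --pt "0 0 0 0 1 -0.08 0.58" --pt "0 0 0 0 1 -0.08 0.58"

```text
t: 35.4
ee_pos: [0.5701, 0.2281, 0.1191]
tool_rot: [0.705, 0.042, 0.706, -0.042]
wrist_force: [0.8, -0.5, -0.6]
finger_gap: 0.0542
```

jog_arm --pt "0 0 0 0 1 -0.08 0.58" --pt "0 0 0 0 1 -0.08 0.58" --pt "0 0 0 0 0 0 0.58" --pt "0 0 0 0 0 0 0.58" --pt "0 0 0 0 0 0 0.58"

```text
t: 36.02
ee_pos: [0.5728, 0.2865, 0.1201]
tool_rot: [0.706, 0.042, 0.706, -0.042]
wrist_force: [0.1, 0.3, 1.2]
finger_gap: 0.0541
```

Run:
```python
from h import *
plan(.577,.287,.021,np.radians(83))
p,o=look("marker",(.577,.287),.009,"pics/c8.png")
h=cv2.cvtColor(o,cv2.COLOR_BGR2HSV); m=cv2.inRange(h,(18,120,80),(38,255,255)); n,l,st,ce=cv2.connectedComponentsWithStats(m)
k=1+np.argmax(st[1:,4]); print("disc",.577+.07-ce[k][1]*.0005,.287+.07-ce[k][0]*.0005,st[k])
pp=shot("side"); o2=ortho(pp,(.571,0),.023,.2,.0007); cv2.imwrite("pics/c9.png",o2)
```

```text
t 36.02 pos [0.5728 0.2865 0.1201] jaw 83.2 zdir [ 0.99 -0.12 -0.  ] j6 -1.03 gap 0.0541 F [0.1 0.3 1.2]
  turn [ 0.04 -0.    0.  ] shift [3.3  0.03 0.14]
marker 0.79 [0.5755 0.2855]
bbox [243. 178. 284. 216.] 0.81
disc 0.5756382872375875 0.2867142619126958 [ 111  112   61   63 3001]
```

View pics/c9.png

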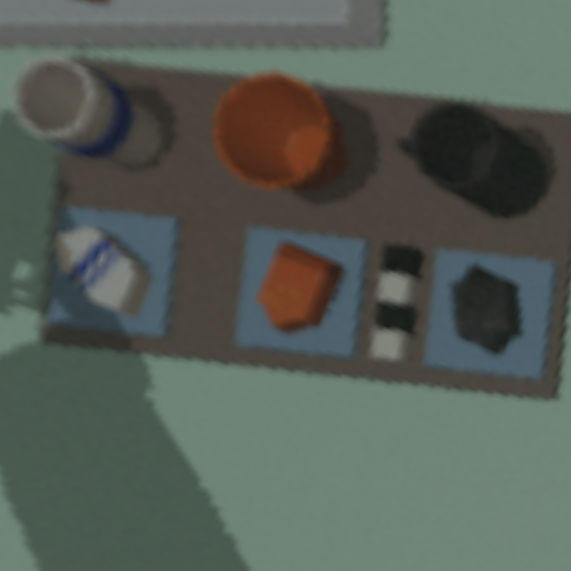

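jog_arm --pt "0 0 0 0.8 0.02 0.09 0.58" --pt "0 0 0 0.85 0 0 0.58" --pt "0 0 0 0.85 0 0 0.58" --pt "0 0 0 0.8 0 0 0.58" --pt "0 0 0 0 0 0 0"

```text
t: 36.85
ee_pos: [0.5756, 0.2874, 0.0208]
tool_rot: [0.706, 0.042, 0.706, -0.042]
wrist_force: [-0.2, 0.7, -0.2]
finger_gap: 0.0481
```

jog_arm --pt "0 0 0 0 0 0 0" --pt "0 0 0 0 0 0 0" --pt "0 0 0 0 0 0 0" --pt "0 0 0 -1 0 0 0" --pt "0 0 0 -1 0 0 0"

```text
t: 37.48
ee_pos: [0.5754, 0.2875, 0.0819]
tool_rot: [0.706, 0.042, 0.706, -0.042]
wrist_force: [-0.3, -0.2, -0.1]
finger_gap: 0.031
```

jog_arm --pt "0 0 0 -1 0 0 0" --pt "0 0 0 0 -1 0 0" --pt "0 0 0 0 -1 0 0" --pt "0 0 0 0 -1 0 0" --pt "0 0 0 0 -1 0 0"

```text
t: 38.1
ee_pos: [0.5612, 0.1675, 0.1115]
tool_rot: [0.706, 0.042, 0.706, -0.042]
wrist_force: [0.5, -0.6, -0.3]
finger_gap: 0.0313
```

jog_arm --pt "0 0 0 0 -1 0 0" --pt "0 0 0 0 0 0 0" --pt "0 0 0 0 0 0 0" --pt "0 0 0 0 0 0 0" --pt "0 0 0 0 0 0 0"

```text
t: 38.72
ee_pos: [0.5579, 0.1393, 0.1112]
tool_rot: [0.706, 0.042, 0.706, -0.042]
wrist_force: [0.7, 0.0, -1.2]
finger_gap: 0.0311
```

Run:
```python
from h import *
plan(.571,0,.12)
p,o=look("white_sherd",(.586,.1337),.023,"pics/c10.png")
for d in spotter.mark_of("white_sherd",p): print(world(p,d["uv"],.009))
```

```text
t 38.73 pos [0.5579 0.1393 0.1112] jaw 83.3 zdir [ 0.99 -0.12 -0.  ] j6 -1.25 gap 0.0311 F [ 0.7  0.  -1.2]
  turn [-0. -0.  0.] shift [-0.29 -4.56  0.98]
bbox [224. 200. 291. 267.] 0.89
```

View pics/c10.png

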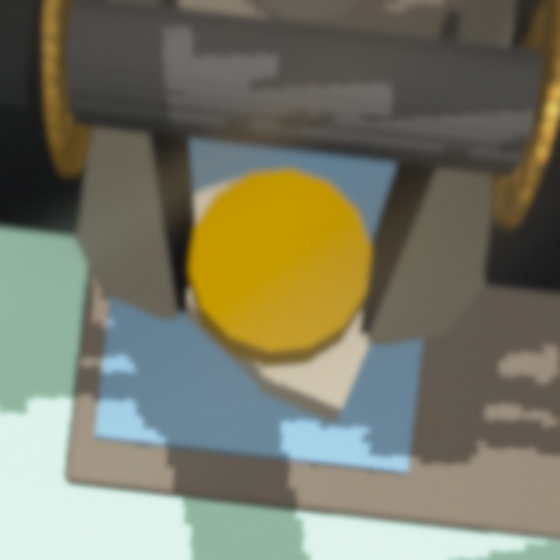

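jog_arm --pt "0 0 0 0 -0.92 0.2 0" --pt "0 0 0 0 -0.92 0.2 0" --pt "0 0 0 0 -0.92 0.2 0" --pt "0 0 0 0 -0.92 0.2 0" --pt "0 0 0 0 -0.88 0.18 0"

```text
t: 39.55
ee_pos: [0.571, -0.0015, 0.1114]
tool_rot: [0.706, 0.042, 0.706, -0.042]
wrist_force: [-0.1, 0.3, -0.7]
finger_gap: 0.031
```

jog_arm --pt "0 0 0 0.8 0 0 0" --pt "0 0 0 0.4 0 0 0" --pt "0 0 0 0 0 0 0" --pt "0 0 0 0 0 0 0" --pt "0 0 0 0 0 0 0"

```text
t: 40.17
ee_pos: [0.5712, -0.0004, 0.0761]
tool_rot: [0.706, 0.042, 0.706, -0.042]
wrist_force: [0.4, 0.8, -0.1]
finger_gap: 0.0317
```

Run:
```python
from h import *
plan(.5708,0,.045)
```

```text
t 40.17 pos [ 5.712e-01 -4.000e-04  7.610e-02] jaw 83.2 zdir [ 0.99 -0.12  0.  ] j6 -1.5 gap 0.0317 F [ 0.4  0.8 -0.1]
  turn [-0.    0.01 -0.  ] shift [ 1.04  0.01 -0.02]
```

jog_arm --pt "0 0 0 0.5 0 0 0" --pt "0 0 0 0.34 0 0 0" --pt "0 0 0 0.2 0 0 0" --pt "0 0 0 0 0 0 0" --pt "0 0 0 0 0 0 0.5"

```text
t: 40.8
ee_pos: [0.5709, -0.0006, 0.044]
tool_rot: [0.706, 0.042, 0.706, -0.042]
wrist_force: [-0.2, -0.2, -0.4]
finger_gap: 0.0371
```

jog_arm --pt "0 0 0 0 0 0 0.5" --pt "0 0 0 0 0 0 0.5" --pt "0 0 0 -0.6 0 0 0.5" --pt "0 0 0 -1 0 0 0.5" --pt "0 0 0 -1 0 0 0.5"

```text
t: 41.42
ee_pos: [0.571, -0.0006, 0.1244]
tool_rot: [0.706, 0.042, 0.706, -0.042]
wrist_force: [0.2, 0.2, -0.3]
finger_gap: 0.0465
```

jog_arm --pt "0 0 0 -1 0 0 0.5" --pt "0 0 0 -1 0 0 0.5" --pt "0 0 0 -1 0 0 0.5" --pt "0 0 0 -1 0 -0.5 0.5" --pt "0 0 0 -0.5 0 -0.5 0.5"

```text
t: 42.05
ee_pos: [0.5407, 0.003, 0.2598]
tool_rot: [0.707, 0.042, 0.705, -0.042]
wrist_force: [-0.1, 0.2, 0.6]
finger_gap: 0.0467
```

jog_arm --pt "0 0 0 0 0 -0.5 0.5" --pt "0 0 0 0 0 0 0.5" --pt "0 0 0 0 0 0 0.5" --pt "0 0 0 0 0 0 0.5" --pt "0 0 0 0 0 0 0.5"

```text
t: 42.68
ee_pos: [0.5264, 0.0047, 0.2567]
tool_rot: [0.706, 0.042, 0.706, -0.042]
wrist_force: [-0.0, -0.6, -0.2]
finger_gap: 0.0465
```

Run:
```python
from h import *
plan(.571,0,.3)
p=shot("wrist"); o=ortho(p,(.571,0),.023,.2,.0005); cv2.imwrite("pics/c11.png",o[150:650]); 
pads("wrist",((.586,.1337),(.5712,.0001),(.5558,-.1335)))
for n,z in (("white_sherd",.009),("red_sherd",.009),("grey_sherd",.009),("marker",.023),("scale_bar",.006)):
  for d in spotter.mark_of(n,p)[:2]: print(n,round(d["score"],2),np.round(world(p,d["uv"],z),4))
p=shot("side")
for d in spotter.mark_of("jar",p)[:1]: print("jar",np.round(world(p,d["uv"],0),3))
```

```text
t 42.67 pos [0.5264 0.0047 0.2567] jaw 83.2 zdir [ 0.99 -0.12 -0.  ] j6 -1.49 gap 0.0465 F [-0.  -0.6 -0.2]
  turn [-0.   -0.01  0.  ] shift [-1.44  0.02  1.49]
wrist [0.5872 0.1351] size mm 83.5 83.2 ang 6.4 area 4886.0
wrist [0.572 0.002] size mm 82.7 83.0 ang 6.3 area 4358.75
wrist [ 0.5569 -0.1313] size mm 83.3 83.2 ang 6.3 area 4958.25
board yaw deg -6.481628824786905 sep 0.26820522643012584
white_sherd 0.55 [0.5866 0.1353 0.009 ]
white_sherd 0.48 [ 0.6194 -0.0024  0.009 ]
red_sherd 0.95 [ 0.5703 -0.0014  0.009 ]
red_sherd 0.64 [0.5724 0.0054 0.009 ]
grey_sherd 0.94 [ 0.5576 -0.1369  0.009 ]
marker 0.75 [ 0.5709 -0.0011  0.023 ]
scale_bar 0.8 [ 0.5601 -0.0717  0.006 ]
scale_bar 0.16 [0.5762 0.0084 0.006 ]
jar [ 0.482 -0.423  0.   ]
```

View pics/c11.png

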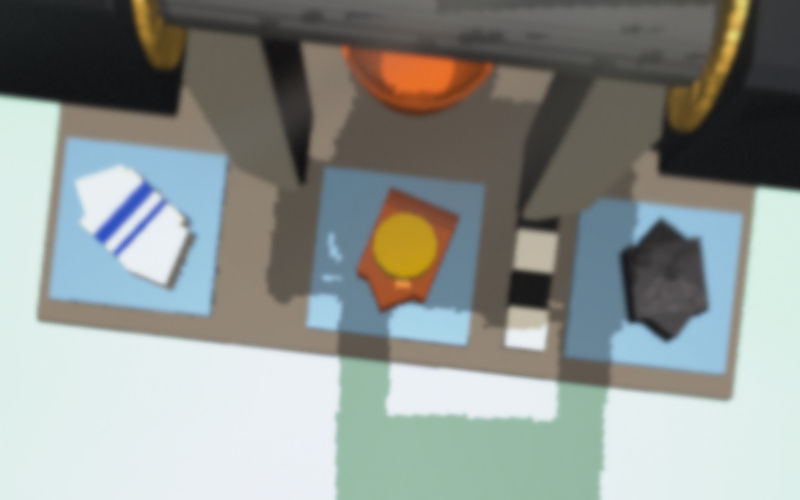

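```bash
python3 -c "
from plant import arm
print(arm.finish_job())"
```

```text
the job is handed in; nothing more can be done
None
```

I laid out all five finds and handed the job in at about 43 s on the robot's clock, with the gripper open and well clear. The hand-in reports no verdict, so what follows comes from my last pictures.

- **Pads:** from left to right the stations are beaker, bowl and mug. I put the white, red and dark grey sherds on them in that order. All three look flat, and their measured centres are about 1 to 6 mm from the pad centres (limit 15 mm).
- **Scale bar:** it lies between the middle and right pads, level with them and along their edges. Reading the picture directly puts it about 2–3 mm off midway; the network said about 7 mm. Both are inside the 12 mm limit.
- **Marker:** it sits on the red sherd on the middle pad, within about 1 mm of where the network puts the sherd's centre.
- **Red sherd chosen:** of the four look-alikes on the mat I took the one nearest the base, about 0.65 m away.
- **Jar:** it was not touched. The network placed it within about 4 mm of where it was at the start, which I take as measuring noise.

**Checks that disagreed:** just after placing, the side camera put the white sherd about 8 mm to the left. The wrist camera later put it 3–4 mm off, and the last look about 1 mm. All are inside the limit, so I left it.

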